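# Close the fastener drawer and present the red-lidded jar

### The job

Get the splinting bench ready for the therapist: first push the open fastener drawer fully home until it seats in its catch, and then turn the jar carousel until the jar with the red lid stands at the front, in line with the yellow pointer on the carousel's base. Finish while still holding the turntable firmly in the gripper so that it stays still there; do not let go. Leave the heat gun, the blue splint and the white strap roll where they lie.

Things in the scene. Friction and masses are not known exactly. Their poses are not given: they have to be found in the camera images.
- cabinet: Low white cabinet fixed to the bench, 200 deep x 170 wide x 100 mm high, with one drawer filling its front. Origin at the centre of its underside; its own -x axis points out of its front (towards the robot, its yaw varies), +x is the direction in which the drawer closes.
- drawer (a joint): How far the drawer stands open, m: 0 = fully home, at most 0.09; starts at 0.03 to 0.07. Slides along the cabinet's x axis with 1 N of friction. In the last 14 mm a sprung catch adds up to 3 to 5 N; from about 4 mm it pulls the drawer in to 0, a hard stop. Front panel light wood, 166 wide, 8 to 94 mm above the bench, outer face 110 mm before the cabinet's origin when home.
- pull (a point): Centre of the outer face of the drawer's dark steel pull, a bar 90 wide x 18 high x 16 mm deep across the middle of the drawer front, at 60 mm height, solid against the panel. With the drawer home it lies 126 mm before the cabinet's origin (cabinet x = -0.126, y = 0). It moves with the drawer.
- carousel: Fixed base of the jar carousel: a black disc of 118 mm radius, 12 mm high, with a yellow pointer tongue (30 wide, reaching from under the turntable out to 180 mm from the axis) that marks the front. Origin at the centre of its underside, on the turning axis; its own -x axis runs along the pointer (roughly towards the robot, its yaw varies).
- turntable: Turning top of the carousel: light wood disc, 125 mm radius, 10 mm thick, turns endlessly both ways with light friction (0.05 N m), stays where left. Origin on the axis, on its underside, 16 mm above the bench. Four jars are fixed on it 72 mm from the axis, at 180 (red lid), 270, 0 and 90 degrees of its own frame (white lids). Its yaw equals the base's when the red jar is at the pointer.
- post (a point): Top centre of one of four alike upright round posts to turn the carousel by, fixed 105 mm from the axis at 45, 135, 225 (this one) and 315 degrees of the turntable's frame, midway between jars. Steel, 12 mm thick, the top 45 mm sleeved in black rubber of 14 mm; tops 146 mm above the bench. Pinched from above, a post pivots between the fingers.
- red_jar (a point): Centre of the top of the red lid (52 mm across), 72 mm from the turning axis, 98 mm above the bench, as high as the other lids. The jar is at the front when this point lies straight over the line of the pointer, on the pointer's side of the axis.
- heat_gun: Bystander: red heat gun lying on its side on the green mat, about 190 long x 165 x 66 mm high, loose.
- splint: Bystander: blue half-round splint shell with white bands, 150 long x 80 wide x 46 mm high, lying loose beyond the carousel and cabinet.
- strap_roll: Bystander: white roll of strap lying flat, 72 mm across, 28 mm high, loose, beyond the carousel.

How it is judged:
By the outcome, as a careful person would: the job done as asked, in the order asked, and still so for the second after the job is handed in, while the arm keeps its last pose, push and grip.
It also fails if it takes over 64 s, if anything falls off the work surface, if the arm or the gripper's body presses on something with over 40 N, if the wrist force passes 120 N, or if a joint passes its speed limit or range.

### The arm

A 6-joint arm with a two-finger parallel gripper is mounted at the origin on the work surface. World frame = base frame: x ahead of the robot, y to its left, z up, the work surface at z = 0. Lengths are in m, angles in rad, forces in N, time in s.
With the tool pointing down it reaches from about 0.275 to 0.75 m from the base axis. Payload 10.2 kg.
Tool frame: the origin (TCP) lies midway between the tips of the shut fingers; the grasp point (between the pads) lies 19 mm behind it (env.hold_point_z is the distance from the TCP to the grasp point, in m); x points along the fingers, z is the direction in which the jaws open and shut, and the axes are right-handed (so a half turn about x gives the same grasp; the last joint's range is limited). The gripper opens to 85 mm and grips with 20 to 120 N. Pads are 22 mm wide; open, the fingers measure 114 mm over their backs; the gripper's body (76 mm by 85 mm) begins 54 mm behind the grasp point. The pads swing forward as they close: fully open they stand 13 mm farther back than shut.
Start: joints at [0.896, 0.313, 1.498, -0, 1.331, -0.223], TCP at [0.229, 0.472, 0.231] pointing down, gripper open.
Joint ranges: [-2.94, 2.94], [-0.97, 2.17], [0.19, 2.56], [-1.23, 4.37], [0.02, 3.11], [-2.88, 2.88]. Speed limits (rad/s): [2.39, 2.39, 3.01, 3.14, 3.14, 3.14].

### API

Orientations are given as a unit quaternion [x, y, z, w].
In Python, from bench import env, kinematics, monitor, eyes, job gives the robot as it stands. The module is installed in compiled form; this text tells all that it offers. Calls block until the motion is done:
- env.reach(position, orientation): joint-space move of the TCP to a pose.
- env.movel(position, velocity=0.15, frame=None, guard=None): straight line of the TCP; frame=None keeps the orientation; velocity is the mean speed in m/s. With guard (N) it stops when the force on the tool has changed by that much, and returns True; else False.
- env.set_joints(angles): joint-space move.
- env.release() and env.close_gripper(effort=None): open the fingers fully, or close them until they stop; effort is the grip in N (None keeps the last).
- env.hold(seconds).
- kinematics.ik(position, orientation): joint angles nearest the present ones, or None.
- monitor.sense(): the state.
- eyes.grab_frame(name): name is "scene" or "top" or "wrist"; returns a dict with "frame" (420x560x3 uint8, red, green, blue), "mtx" (3x3 intrinsics, pixels), "view" (4x4, takes a point from world to camera coordinates). Camera axes: x right, y down, z forward; pixel columns grow to the right and rows downward; lengths in m; the calibration is good to about 2 mm. A picture is of the moment at which its call begins. There is no depth.
A pose or a line that the arm cannot do raises env.MotionError and nothing moves.
- job.hand_in(): hands the job in, once; it reports no verdict.
The state is a dict: "clock": time; "joints": joint angles; "qvel": joint speeds; "joint_efforts": joint torques, N m; "position": TCP position; "ee_rot": TCP orientation; "contact_force": force on the tool from outside, world axes, zero at the start; "ft_torque": the same for the moment, N m; "finger_gap": opening from 0.0 (shut) to 1.0 (fully open).
Only numpy, scipy, OpenCV 4.12 (cv2) and the standard library are available. Lean on these libraries where they do the work, as an engineer would, in place of code of your own. Each camera call takes 0.05 s, during which the arm holds its last target.

## Working session

There is one attempt and no reset: what is moved stays moved. The work goes in short steps, each a Python script; the robot and the scene stay as the last script left them, time stands still between calls to the robot, and variables do not carry over. Pictures are saved under pics/ and viewed, and the job is handed in when it is done.

```bash
mkdir -p pics; python3 - <<'E'
from bench import env, kinematics, monitor, eyes, job
import cv2,pickle
d={}
for n in ["scene","top"]:
    f=eyes.grab_frame(n); d[n]=f
    cv2.imwrite(f"pics/{n}0.png",f["frame"][:,:,::-1])
    print(n,f["mtx"].tolist(),f["view"].round(3).tolist())
pickle.dump(d,open("f0.pkl","wb"))
s=monitor.sense();print(s)
print(env.hold_point_z)
E
```

```text
scene [[490.158581662525, 0.0, 281.62195407607356], [0.0, 490.158581662525, 213.05005538933804], [0.0, 0.0, 1.0]] [[0.821, 0.571, 0.012, -0.438], [0.45, -0.634, -0.629, -0.257], [-0.351, 0.521, -0.778, 1.64], [0.0, 0.0, 0.0, 1.0]]
top [[525.5380141108496, 0.0, 280.98135745654895], [0.0, 525.5380141108496, 211.96445720817013], [0.0, 0.0, 1.0]] [[-0.002, -1.0, -0.016, -0.086], [-0.997, 0.003, -0.075, 0.631], [0.075, 0.016, -0.997, 1.209], [0.0, 0.0, 0.0, 1.0]]
{'clock': 0.1, 'joints': array([ 8.95589051e-01,  3.13357312e-01,  1.49830380e+00,  2.67671619e-05,
        1.33101507e+00, -2.23391558e-01]), 'qvel': array([ 2.27355330e-04, -2.38551185e-03, -2.19066396e-03,  1.00195872e-05,
        3.89110149e-04, -2.28351856e-03]), 'joint_efforts': array([ 1.14821421e-03, -4.12908590e+01, -2.60140514e+01, -2.32979910e-04,
        3.10493415e-03,  1.07392009e-05]), 'position': array([0.22908015, 0.47214963, 0.23083268]), 'ee_rot': array([-0.37541566,  0.59965699,  0.37518032,  0.59892763]), 'contact_force': array([-0.18702623,  0.10674948, -0.23693329]), 'ft_torque': array([-0.06778611, -0.00452739,  0.01921925]), 'finger_gap': 1.00275675583769}
0.0187
```

View pics/scene0.png

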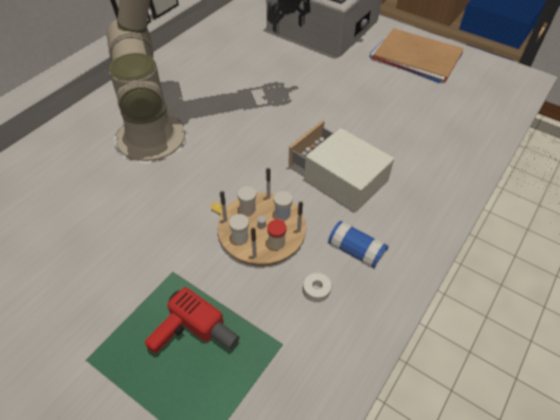

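View pics/top0.png

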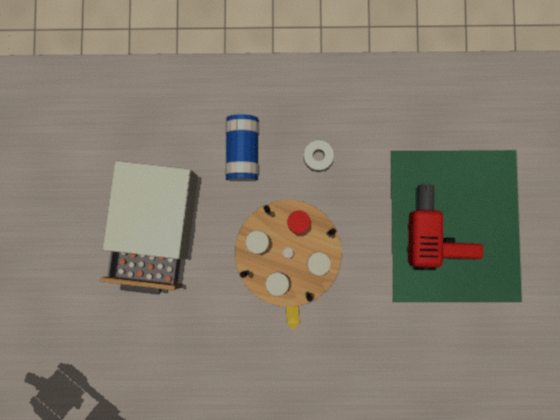

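The top view shows the cabinet at left with its drawer open and the pull at (140,289). The carousel hub is at (288,252), the red lid at (299,222), the pointer tip at (293,325), and the posts' tops are near (268,210), (333,232), (310,297) and (244,274). Next I'll measure these.

```bash
cat > h.py <<'E'
import numpy as np, cv2
def ray(f,px,z):
    K,V=f["mtx"],f["view"];R,t=V[:3,:3],V[:3,3]
    px=np.atleast_2d(px).astype(float)
    d=np.c_[px,np.ones(len(px))]@np.linalg.inv(K).T@R
    c=-R.T@t
    return c+d*((z-c[2])/d[:,2])[:,None]
def proj(f,p):
    p=np.atleast_2d(p);q=(p@f["view"][:3,:3].T+f["view"][:3,3])@f["mtx"].T
    return q[:,:2]/q[:,2:]
def mask(f,lo,hi):
    return cv2.inRange(cv2.cvtColor(f["frame"],cv2.COLOR_RGB2HSV),lo,hi)
def blobs(m,amin=20):
    c,_=cv2.findContours(m,cv2.RETR_EXTERNAL,cv2.CHAIN_APPROX_NONE)
    return [x for x in c if cv2.contourArea(x)>amin]
E
python3 - <<'E'
import pickle;from h import *
d=pickle.load(open("f0.pkl","rb"));f=d["top"]
im=f["frame"]
hsv=cv2.cvtColor(im,cv2.COLOR_RGB2HSV)
for p in [(299,222),(293,318),(257,241),(288,260),(150,200),(268,210),(140,284),(288,252),(140,290),(190,240)]:print(p,im[p[1],p[0]],hsv[p[1],p[0]])
def show(n,m,z,a=20):
    for c in blobs(m,a):
        e=cv2.minAreaRect(c);M=cv2.moments(c);ce=(M['m10']/M['m00'],M['m01']/M['m00'])
        print(n,np.round(ce,1),cv2.contourArea(c),np.round(e[1],1),round(e[2],1),ray(f,ce,z)[0].round(4))
show("red",mask(f,(0,150,80),(6,255,255))|mask(f,(174,150,80),(180,255,255)),.098)
show("yel",mask(f,(20,150,80),(32,255,255)),.012)
show("wood",mask(f,(8,60,90),(19,200,255)),.026,200)
show("dark",mask(f,(0,0,0),(180,255,45)),.146,8)
im2=cv2.resize(im[120:340,90:360],None,fx=2.9,fy=2.7,interpolation=cv2.INTER_CUBIC)
cv2.imwrite("pics/crop1.png",im2[:,:,::-1])
E
```

```text
(299, 222) [159  35  29] [  1 208 159]
(293, 318) [169 151  54] [ 25 174 169]
(257, 241) [169 167 148] [ 27  32 169]
(288, 260) [166 126  79] [ 16 134 166]
(150, 200) [169 170 152] [ 32  27 170]
(268, 210) [ 7  8 11] [113  93  11]
(140, 284) [153 118  73] [ 17 133 153]
(288, 252) [170 160 149] [ 16  32 170]
(140, 290) [64 62 60] [15 16 64]
(190, 240) [67 64 58] [20 34 67]
red [298.6 221.9] 382.5 [22. 22.] 90.0 [ 0.603  -0.1278  0.098 ]
red [436.4 241.4] 2149.0 [56. 69.] 90.0 [ 0.5596 -0.4281  0.098 ]
yel [292.6 316.2] 203.5 [22. 11.] 90.0 [ 0.3879 -0.1142  0.012 ]
wood [137.1 283.4] 307.0 [74.8  5.1] 6.8 [0.4648 0.2472 0.026 ]
wood [287.8 252.7] 8684.5 [107.8 106.9] 63.4 [ 0.5353 -0.1036  0.026 ]
dark [308.9 296.6] 21.5 [7. 4.] 90.0 [ 0.4443 -0.1476  0.146 ]
dark [244.1 273.4] 21.5 [4.  7.2] 63.4 [ 0.4926 -0.0124  0.146 ]
dark [422.3 268.2] 29.0 [22.1  2.8] 5.2 [ 0.503  -0.3841  0.146 ]
dark [176.6 272.2] 50.0 [ 3.2 24.4] 7.1 [0.4952 0.1295 0.146 ]
dark [113.5 264.4] 102.0 [ 5.4 23.8] 8.1 [0.5116 0.2631 0.146 ]
dark [449.  239.5] 30.0 [ 3. 10.] 90.0 [ 0.5626 -0.441   0.146 ]
dark [331.2 231.7] 21.5 [4.2 6.4] 45.0 [ 0.5794 -0.1952  0.146 ]
dark [266.7 209. ] 20.0 [7.2 3.9] 56.3 [ 0.6277 -0.0595  0.146 ]
dark [418.1 197.1] 71.5 [23.  5.] 90.0 [ 0.6518 -0.3787  0.146 ]
```

View pics/crop1.png

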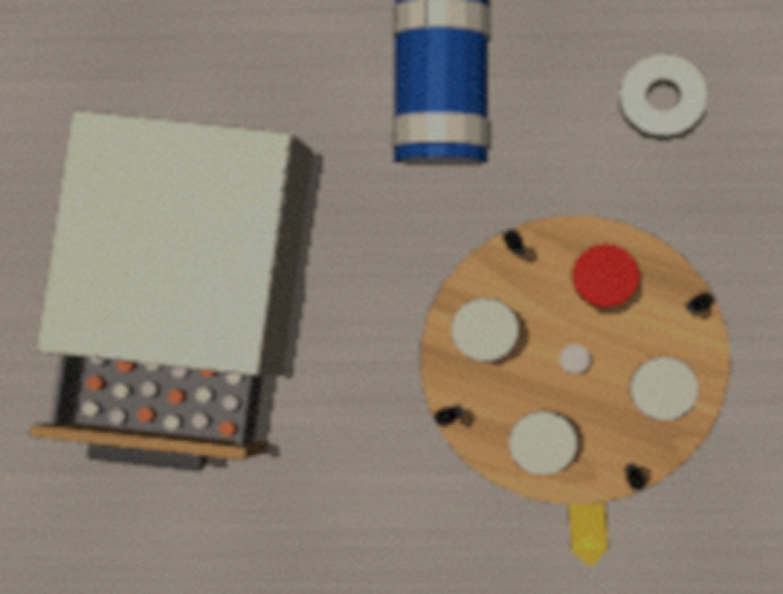

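```bash
cat > meas.py <<'E'
from h import *
def lids(f,c=(0.5355,-0.1035),rm=0.1,white=((18,12,130),(45,60,255))):
    out=[]
    m=mask(f,*white)
    r=mask(f,(0,150,80),(6,255,255))|mask(f,(174,150,80),(180,255,255))
    for n,mm in (("w",m),("r",r)):
        mm=cv2.morphologyEx(mm,cv2.MORPH_OPEN,np.ones((3,3),np.uint8))
        for q in blobs(mm,150):
            M=cv2.moments(q);p=ray(f,(M['m10']/M['m00'],M['m01']/M['m00']),.098)[0]
            if np.hypot(*(p[:2]-c))<rm: out.append((n,p,cv2.contourArea(q)))
    return out
E
python3 - <<'E'
import pickle;from meas import *
d=pickle.load(open("f0.pkl","rb"))
f=d["top"]
L=lids(f)
for l in L:print(l[0],l[1].round(4),l[2])
P=np.array([l[1][:2] for l in L]);print("mean",P.mean(0))
# cabinet top
m=cv2.morphologyEx(mask(f,(18,12,130),(45,60,255)),cv2.MORPH_OPEN,np.ones((3,3)))
c=max(blobs(m,2000),key=cv2.contourArea)
b=cv2.boxPoints(cv2.minAreaRect(c));ap=cv2.approxPolyDP(c,6,True)[:,0]
print(b,ap.tolist());print(ray(f,ap,.1).round(4));
# drawer front wood panel
w=mask(f,(8,60,90),(19,200,255));
c=[q for q in blobs(w,200) if q[:,0,0].max()<200][0]
b=cv2.boxPoints(cv2.minAreaRect(c));print(b,ray(f,b,.094).round(4))
# pointer
for n in d:
    y=mask(d[n],(20,120,80),(33,255,255))
    for q in blobs(y,25):
        r=ray(d[n],q[:,0]+0.0,.012)[:,:2]; print(n,cv2.minAreaRect((r*1000).astype(np.float32)),r.mean(0))
        M=cv2.moments(q);print(M['m10']/M['m00'],M['m01']/M['m00'],q.shape, q[:,0].min(0),q[:,0].max(0))
print("proj",proj(d["scene"],[[*P.mean(0),.098]]))
im=d["scene"]["frame"][150:290,190:420]
cv2.imwrite("pics/crop2.png",cv2.resize(im,None,fx=3.4,fy=3.4,interpolation=cv2.INTER_CUBIC)[:,:,::-1])
E
```

```text
w [ 0.4682 -0.0796  0.098 ] 379.5
w [ 0.5121 -0.1708  0.098 ] 371.5
w [ 0.5598 -0.0355  0.098 ] 374.0
r [ 0.603  -0.1278  0.098 ] 382.5
mean [ 0.5357685  -0.10344024]
[[101.37016 251.86086]
 [114.0244  158.21953]
 [190.14778 168.50648]
 [177.49355 262.14783]] [[115, 161], [103, 249], [178, 257], [189, 169]]
[[0.7396 0.2803 0.1   ]
 [0.5443 0.3025 0.1   ]
 [0.5265 0.1368 0.1   ]
 [0.721  0.1149 0.1   ]]
[[ 99.58158 281.5266 ]
 [100.18641 276.4289 ]
 [174.4462  285.23938]
 [173.84137 290.3371 ]] [[0.4729 0.3104 0.094 ]
 [0.4841 0.3094 0.094 ]
 [0.4647 0.1451 0.094 ]
 [0.4536 0.1462 0.094 ]]
scene ((385.39654541015625, -120.74807739257812), (26.369033813476562, 38.988006591796875), 39.23734664916992) [ 0.38591688 -0.11868986]
216.90931372549016 207.76225490196077 (32, 1, 2) [212 203] [221 213]
top ((386.478759765625, -114.16244506835938), (51.95018005371094, 28.658191680908203), 4.580868721008301) [ 0.38989523 -0.11352215]
292.41093865484106 316.0790835181079 (57, 1, 2) [286 306] [299 328]
proj [[260.83478067 208.60455236]]
```

View pics/crop2.png

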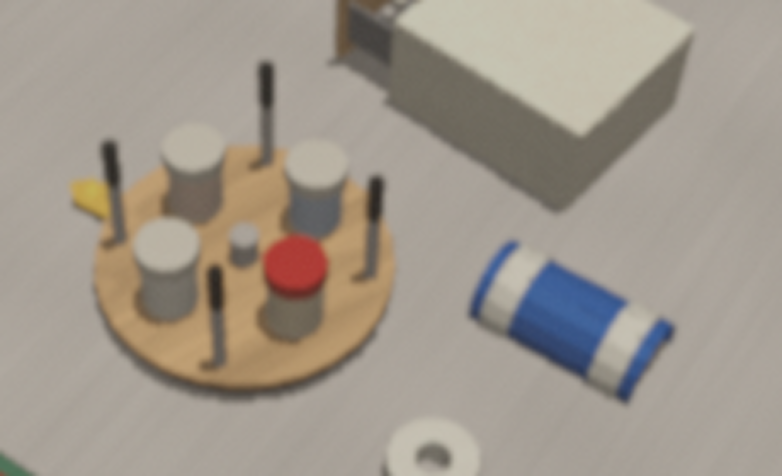

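```bash
cat >> h.py <<'E'
from scipy.spatial.transform import Rotation as Ro
def down(yaw):  # jaw axis (tool z) along yaw, tool x down
    x=np.array([0,0,-1.]);z=np.array([np.cos(yaw),np.sin(yaw),0]);return Ro.from_matrix(np.c_[x,np.cross(z,x),z]).as_quat()
E
cat > geo.py <<'E'
import numpy as np
C=np.array([.5357,-.1036]);R=.105;YB=np.radians(4.2);RED=np.radians(-19.5)
E
python3 - <<'E'
from h import *;from geo import *
from bench import env,kinematics,monitor,eyes,job
import pickle
f=pickle.load(open("f0.pkl","rb"))["top"]
m=cv2.morphologyEx(mask(f,(18,12,130),(45,60,255)),cv2.MORPH_OPEN,np.ones((3,3)))
c=max(blobs(m,2000),key=cv2.contourArea)
print(cv2.minAreaRect((ray(f,c[:,0],.1)[:,:2]*1000).astype(np.float32)))
yaw=np.radians(-6.4);u=np.array([np.cos(yaw),np.sin(yaw)]);O=np.array([.6329,.2086])
for s in (0,np.pi):
    q=kinematics.ik([*(O-.25*u),.2],down(yaw+np.pi/2+s));print(q)
# carousel path
st=monitor.sense()["joints"]
for s in (0,np.pi):
    for a in np.radians(np.linspace(-64.5,-220.8,5)):
        q=kinematics.ik([*(C+R*np.array([np.cos(a),np.sin(a)])),.108],down(a+np.pi/2+s));print(s,np.degrees(a),None if q is None else np.round(q,2))
E
```

```text
((629.323486328125, 209.54290771484375), (170.3434600830078, 208.5289306640625), 83.0369873046875)
[ 2.90817876e-01  1.79777624e-01  1.75464335e+00 -4.44089210e-16
  1.20717168e+00 -1.16827738e+00]
[ 2.90817876e-01  1.79777624e-01  1.75464335e+00 -4.44089210e-16
  1.20717168e+00  1.97331527e+00]
0 -64.5 [-0.52  0.62  1.37 -0.    1.16 -0.96]
0 -103.575 [-0.6   0.49  1.58 -0.    1.07 -0.36]
0 -142.65 [-0.6   0.36  1.78 -0.    1.    0.32]
0 -181.72500000000002 [-0.5   0.28  1.9  -0.    0.96  1.11]
0 -220.8 [-0.33  0.31  1.85 -0.    0.97  1.95]
3.141592653589793 -64.5 [-0.52  0.62  1.37 -0.    1.16  2.18]
3.141592653589793 -103.575 [-0.6   0.49  1.58 -0.    1.07  2.78]
3.141592653589793 -142.65 [-0.6   0.36  1.78 -0.    1.   -2.82]
3.141592653589793 -181.72500000000002 [-0.5   0.28  1.9  -0.    0.96 -2.04]
3.141592653589793 -220.8 [-0.33  0.31  1.85 -0.    0.97 -1.19]
```

```bash
python3 - <<'E'
from h import *
from bench import env,kinematics,monitor,eyes,job
yaw=np.radians(-6.5);u=np.array([np.cos(yaw),np.sin(yaw)]);O=np.array([.631,.209])
q=down(yaw+np.pi/2)
P=lambda x,z:[*(O+x*u),z]
env.reach(P(-.26,.2),q)
env.close_gripper(40)
env.movel(P(-.26,.05),velocity=.15)
def st(t):
    s=monitor.sense();p=s["position"];print(t,s["clock"],"x",((p[:2]-O)@u).round(4),p.round(4),s["contact_force"].round(1))
st("down")
print(env.movel(P(-.16,.05),velocity=.06,guard=20));st("a")
print(env.movel(P(-.118,.05),velocity=.025,guard=18));st("b")
env.hold(.3);st("c")
f=eyes.grab_frame("top");cv2.imwrite("pics/top1.png",f["frame"][:,:,::-1])
f=eyes.grab_frame("scene");cv2.imwrite("pics/scene1.png",f["frame"][:,:,::-1])
E
```

```text
down 3.0833 x -0.2596 [0.3731 0.2386 0.0506] [ 0.1 -0.1  0.5]
False
a 4.9 x -0.16 [0.4721 0.2272 0.0501] [ 0.5  0.2 -0.6]
True
b 5.925 x -0.1359 [0.4959 0.2243 0.0495] [0.1 0.9 0.8]
c 6.225 x -0.1365 [0.4954 0.2243 0.0493] [ 0.9 -0.6 -0.3]
```

View pics/scene1.png

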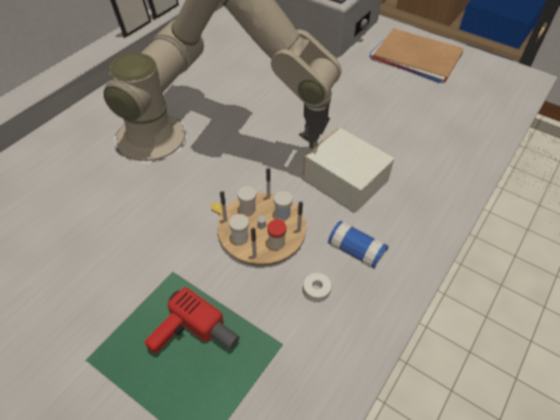

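The guard stopped at cabinet x = -0.136, where I expected the hard stop (-0.137). I'll back off, check the drawer and move above the post.

```bash
python3 - <<'E'
from h import *;from geo import *
from bench import env,kinematics,monitor,eyes,job
yaw=np.radians(-6.5);u=np.array([np.cos(yaw),np.sin(yaw)]);O=np.array([.631,.209])
P=lambda x,z:[*(O+x*u),z]
env.movel(P(-.22,.05),velocity=.15)
env.movel(P(-.24,.26),velocity=.2)
env.release()
a=RED-np.pi/4
p=C+R*np.array([np.cos(a),np.sin(a)])
env.reach([*p,.24],down(a+np.pi/2))
for n in("top","scene","wrist"):
    f=eyes.grab_frame(n);im=f["frame"]
    cv2.imwrite(f"pics/{n}2.png",im[:,:,::-1])
    if n=="wrist":print("post proj",proj(f,[[*p,.146],[*p,.03],[*C,.03]]))
    if n=="top":
        print("panel/pull outer pred home",proj(f,[[*(O-.110*u),.094],[*(O-.126*u),.069]]))
        cv2.imwrite("pics/crop3.png",cv2.resize(im[140:340,80:360],None,fx=2.8,fy=2.8,interpolation=cv2.INTER_CUBIC)[:,:,::-1])
s=monitor.sense();print(s["clock"],s["position"],s["contact_force"])
E
```

```text
panel/pull outer pred home [[140.26298071 259.21244822]
 [142.47900238 266.15074217]]
post proj [[280.28661262 209.09223741]
 [280.40426431 169.22192076]
 [280.54409277  52.20756721]]
10.9083 [ 0.58109754 -0.19741901  0.24028353] [-0.67591899  0.52734107  0.81221745]
```

View pics/crop3.png

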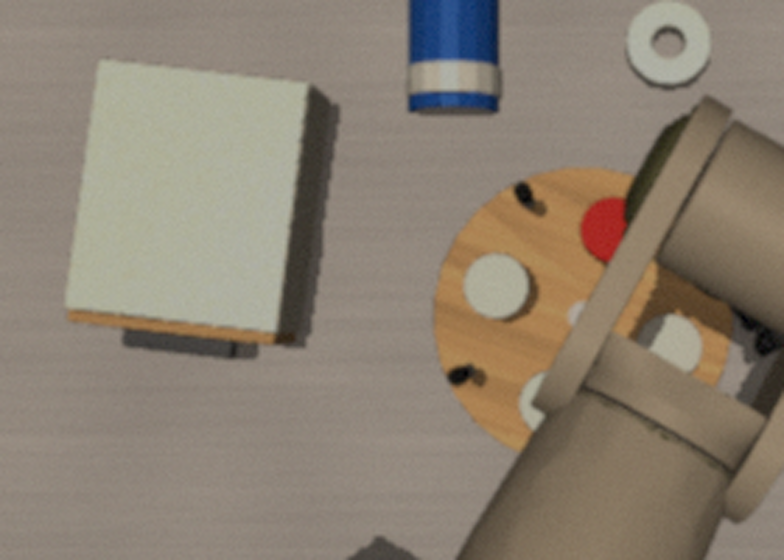

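View pics/wrist2.png

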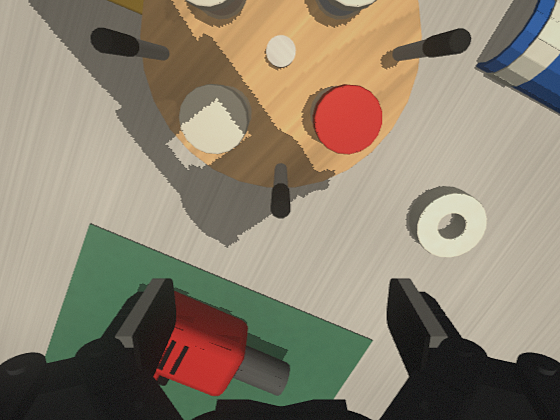

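The drawer front sits flush with the cabinet, so it is home. In the wrist view the post top is at (281,208), where I predicted (280,209). Next is the grip, then the turn.

```bash
python3 - <<'E'
from h import *;from geo import *
from bench import env,kinematics,monitor,eyes,job
a0=RED-np.pi/4
pos=lambda a,z:[*(C+R*np.array([np.cos(a),np.sin(a)])),z]
print(env.movel(pos(a0,.108),velocity=.12,guard=15))
env.close_gripper(50)
s=monitor.sense();print(s["clock"],s["position"],s["contact_force"].round(1),s["finger_gap"])
a1=np.pi+YB-np.pi/4-2*np.pi
print(np.degrees(a0),np.degrees(a1))
n=14
for a in np.linspace(a0,a1,n+1)[1:]:
    if env.movel(pos(a,.108),velocity=.05,frame=down(a+np.pi/2),guard=25): print("guard",np.degrees(a));break
    s=monitor.sense();print(round(np.degrees(a)),s["clock"],s["contact_force"].round(1),round(s["finger_gap"],3))
for n in("top","scene","wrist"):
    f=eyes.grab_frame(n);cv2.imwrite(f"pics/{n}3.png",f["frame"][:,:,::-1])
E
```

```text
False
12.8167 [ 0.58095763 -0.19835647  0.10815557] [-0.3  0.5  1.4] 0.1484179181174407
-64.5 -220.8
-76 13.375 [-0.8  2.2  3. ] 0.151
-87 13.9333 [-0.4  1.   3.2] 0.149
-98 14.4917 [0.4 2.3 5.7] 0.152
-109 15.05 [0.3 1.8 6. ] 0.148
-120 15.6083 [0.5 1.9 5.9] 0.15
-131 16.1667 [-0.7  1.2  5.7] 0.149
-143 16.725 [-1.   0.1  5.7] 0.15
-154 17.2833 [-1.8  0.2  6.8] 0.145
-165 17.8417 [-3.2  0.6  7.7] 0.146
-176 18.4 [-5.6  0.4  9. ] 0.147
-187 18.9583 [-4.9  0.7 10. ] 0.147
-198 19.5167 [-5.5  2.7 10.2] 0.15
-210 20.075 [-5.5  4.5 10.6] 0.146
-221 20.6333 [-5.6  5.2 10.6] 0.149
```

```bash
ls pics
```

```text
crop1.png
crop2.png
crop3.png
scene0.png
scene1.png
scene2.png
scene3.png
top0.png
top1.png
top2.png
top3.png
wrist2.png
wrist3.png
```

View pics/top3.png

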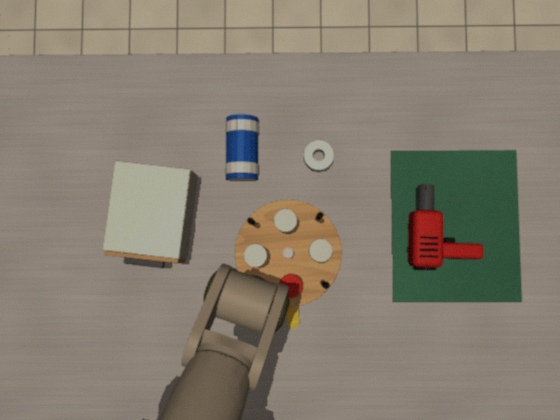

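View pics/wrist3.png

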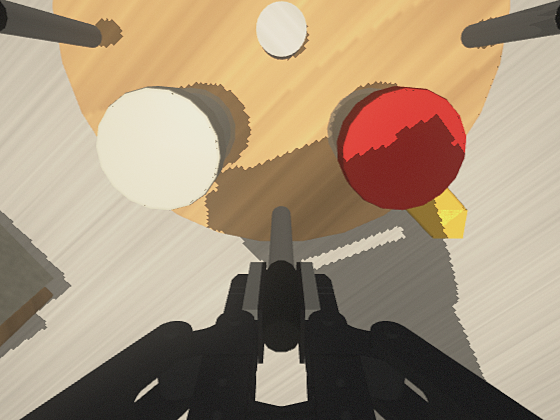

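View pics/scene3.png

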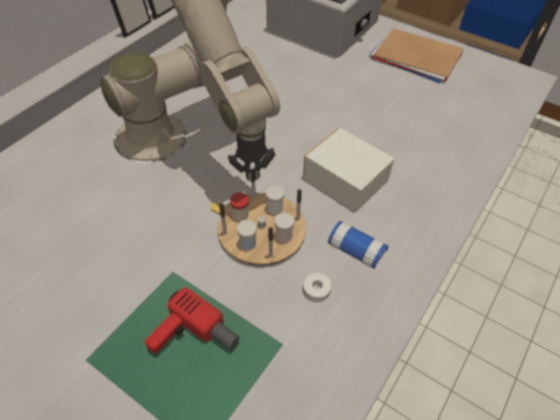

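The red lid is at the front: (291,285) in the top view, with the pointer tip near (295,325). Now I'll measure the angle error.

```bash
python3 - <<'E'
from meas import *;from geo import *;import pickle
from bench import eyes,monitor
s=monitor.sense();print(s["clock"],s["position"],s["contact_force"].round(1),s["ft_torque"].round(2))
f=eyes.grab_frame("top");w=eyes.grab_frame("wrist")
f0=pickle.load(open("f0.pkl","rb"))["top"]
L0=[l[1][:2] for l in lids(f0)];c0=np.mean(L0,0)
L=lids(f);out=[]
for n,p,A in L:
    v=p[:2]-c0;print(n,p.round(4),A,"r",np.hypot(*v).round(4),"ang",np.degrees(np.arctan2(v[1],v[0])).round(2)%360)
# pointer per-row midline, weighted by subpixel (top f0)
hsv=f0["frame"].astype(float);sat=hsv[:,:,0]-hsv[:,:,2]  # R-B
mids=[]
for r in range(309,321):
    x=np.arange(278,308);g=np.clip(sat[r,278:308]-55,0,None);mids.append(((x*g).sum()/g.sum(),r))
P=ray(f0,np.array(mids),.012)[:,:2];print(np.round(mids,1).tolist())
v=P-c0;print("ptr angs",(np.degrees(np.arctan2(v[:,1],v[:,0]))%360).round(2),"mean",(np.degrees(np.arctan2(v.mean(0)[1],v.mean(0)[0]))%360))
k=np.polyfit(P[:,0],P[:,1],1);print("slope yaw",np.degrees(np.arctan(k[0])))
# wrist check: all lids
for n,p,A in lids(w,white=((15,0,150),(60,70,255))):print("wrist",n,p.round(4),A)
hub=None
E
```

```text
20.7833 [ 0.45598506 -0.0345067   0.10807287] [-4.3  5.  10.3] [0.77 0.69 0.04]
w [ 0.5305 -0.0317  0.098 ] 377.0 r 0.072 ang 94.16
w [ 0.541  -0.1748  0.098 ] 381.0 r 0.0716 ang 274.19
w [ 0.6073 -0.0979  0.098 ] 372.5 r 0.0718 ang 4.4
r [ 0.4681 -0.1143  0.098 ] 268.5 r 0.0685 ang 189.08
[[291.9, 309.0], [292.0, 310.0], [292.1, 311.0], [292.1, 312.0], [292.2, 313.0], [292.3, 314.0], [292.3, 315.0], [292.4, 316.0], [292.4, 317.0], [292.6, 318.0], [292.7, 319.0], [292.8, 320.0]]
ptr angs [184.06 184.08 184.07 184.05 184.04 184.02 184.01 184.01 183.99 184.03
 184.08 184.12] mean 184.04725760129344
slope yaw 4.077252811497575
wrist w [ 0.4425 -0.0684  0.098 ] 1040.5
wrist w [ 0.5323 -0.1009  0.098 ] 2141.5
wrist w [ 0.4805 -0.1736  0.098 ] 279.5
wrist w [ 0.5965 -0.0388  0.098 ] 266.0
wrist r [ 0.4669 -0.1096  0.098 ] 12202.5
```

```bash
python3 - <<'E'
from meas import *;import pickle
from bench import eyes,monitor,env,job
env.hold(1.0)
f=eyes.grab_frame("top");f0=pickle.load(open("f0.pkl","rb"))["top"]
c=np.array([.5358,-.1034])
print([(np.degrees(np.arctan2(*(l[1][:2]-c)[::-1]))%360).round(2) for l in lids(f)])
w=mask(f,(8,60,70),(19,200,255))[:, :200]
for q in blobs(w,60):
    b=cv2.boxPoints(cv2.minAreaRect(q));print("panel px",b.round(1).tolist())
for n,lo,hi,sl in (("splint",(105,120,60),(125,255,255),np.s_[:,:]),("gun",(0,150,80),(6,255,255),np.s_[:,390:])):
    for g in (f0,f):print(n,cv2.moments(mask(g,lo,hi)[sl],True)["m10"]/cv2.moments(mask(g,lo,hi)[sl],True)["m00"])
print("roll diff",np.abs(f["frame"][130:180,295:345].astype(int)-f0["frame"][130:180,295:345]).mean())
s=monitor.sense();print(s["clock"],s["contact_force"].round(1),s["finger_gap"])
job.hand_in()
E
```

```text
[np.float64(94.11), np.float64(274.22), np.float64(4.28), np.float64(189.09)]
panel px [[160.0, 313.0], [199.0, 313.0], [199.0, 419.0], [160.0, 419.0]]
panel px [[103.5, 254.89999389648438], [104.19999694824219, 249.6999969482422], [178.39999389648438, 258.3999938964844], [177.8000030517578, 263.6000061035156]]
splint 241.5133967156439
splint 241.51855047454703
gun 47.17989666510098
gun 47.22133832475433
roll diff 2.4364
21.9333 [-5.3  4.9  9.7] 0.146463672256662
the job is handed in; nothing more can be done
```

The job is handed in, at about 22 s on the robot's clock. The drawer is shut, and the red jar stands at the pointer with the gripper still holding the turntable.

- **Drawer:** I pushed it at the pull until the 18 N guard stopped the move at the expected hard stop. Later pictures from above show its front flush with the cabinet.
- **Carousel:** I gripped one post at 50 N and turned the table about 156° clockwise, around the robot's side. The three white lids put the table at about 184.2°, and the pointer measures 184.05°, so the error is about 0.2°.
- **One reading disagreed:** the red lid itself read 189°, because the arm partly hides it in the top view. I relied on the three white lids, which were fully in view.
- **Hold:** the table stayed still through a 1 s hold before hand-in, with the post still in the gripper. The steady force on the tool was about 12 N.
- **Bystanders:** the heat gun, splint and strap roll did not move between the first and last pictures.

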